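# Chock the bangle mandrel on the sloping bench board

### The arm

A 6-joint arm with a two-finger parallel gripper is mounted at the origin on the work surface. World frame = base frame: x ahead of the robot, y to its left, z up, the work surface at z = 0. Lengths are in m, angles in rad, forces in N, time in s.
With the tool pointing down it reaches from about 0.3 to 0.875 m from the base axis. Payload 6.4 kg.
Tool frame: the origin (TCP) lies midway between the tips of the shut fingers; the grasp point (between the pads) lies 19 mm behind it (grasp_offset is the distance from the TCP to the grasp point, in m); z points along the fingers, y is the line along which they close (so a half turn about z gives the same grasp; the last joint's range is limited). The gripper opens to 85 mm and grips with 20 to 120 N. Pads are 22 mm wide; open, the fingers measure 114 mm over their backs; the gripper's body (76 mm by 85 mm) begins 54 mm behind the grasp point. The pads swing forward as they close: fully open they stand 13 mm farther back than shut.
Start: joints at [1.116, 0.181, 1.607, -0, 1.354, -0.206], TCP at [0.142, 0.557, 0.231] pointing down, gripper open.
Joint ranges: [-2.99, 2.99], [-0.89, 2.07], [0.3, 2.58], [-1.14, 4.28], [0, 2.63], [-3.12, 3.12]. Speed limits (rad/s): [2.57, 2.57, 3.01, 3.14, 3.14, 3.14].

### API

Orientations are given as a unit quaternion [w, x, y, z].
In Python, from bench import * gives the robot as it stands. The module is installed in compiled form; this text tells all that it offers.
- The arm moves only by the tool servo_tool, never from a script. Its argument "commands" is text: rows parted by semicolons, each of 7 numbers parted by spaces: the turn, a rotation vector about the tool's x, y, z in rad, then the shift along the tool's x, y, z in mm, then the opening, from 0 (shut) to 1 (fully open). In form: wx wy wz dx dy dz claw; .... A call has 1 to 5 rows; each row shifts and turns the commanded pose from where the row before left it, along the tool's axes as they then stand; what a row does not reach is not made up. A row lasts 1/8 s, in which the tool goes at most 62.5 mm and 10.7 degrees, less where a joint would pass 70% of its speed; a pose out of reach is approached as far as the arm can. A call with a gripper value outside its range is refused whole. The fingers move at their own pace and stop on an object; the grip force is fixed at half the most. Time passes only in rows, so rows that do not move let the fingers close. It gives the time, the measured TCP pose, the force, the opening and the grip force at its end, in the units of the state.
- get_obs(): the state, without advancing time (a new reading comes with each control period).
- camera(name): name is "side" or "top"; returns the picture (400x640x3 uint8, blue, green, red); there is no depth.
- calibration(name): a dict with "fx", "fy", "cx", "cy" (pixels), "R" (3x3) and "t" (3): a world point X has camera coordinates R X + t. Camera axes: x right, y down, z forward; pixel columns grow to the right and rows downward; lengths in m; the calibration is good to about 2 mm. A picture is of the moment at which its call begins. calibration takes no time and is no camera call.
- hand_in(): hands the job in; it is judged then, once.
The state is a dict: "time_s": time; "q": joint angles; "dq": joint speeds; "joint_efforts": joint torques, N m; "eef_pos": TCP position; "eef_rot": TCP orientation; "wrist_force": force on the tool from outside, world axes, zero at the start; "torque": the same for the moment, N m; "opening": opening from 0.0 (shut) to 1.0 (fully open); "grasp_force": force on a finger pad.
Only numpy, scipy, OpenCV 4.12 (cv2) and the standard library are available. Lean on these libraries where they do the work, as an engineer would, in place of code of your own. Each camera call takes 0.05 s, during which the arm holds its last target. There are 200 camera calls.

### The job

The steel mandrel lies loose on the sloping board, resting on the two low pegs. Pick up the wooden wedge chock, set it on the board between the pegs with its thin edge under the middle of the mandrel's low side, and with it push the mandrel up the slope until it seats along the back rail and press it home there gently but firmly (roughly 10 N on the mandrel, never over 13 N) without bearing down on the board, then let go so that the chock alone keeps it there. Do not touch the mandrel with the gripper, and leave the other things on the bench alone.

Things in the scene. Friction and masses are not known exactly. Their poses are not given: they have to be found in the camera images.
- board: Fixed plywood board, 240 x 240 mm, its top sloping at 8 degrees. Origin: on the bench top under the board's centre; z vertical, x level, pointing uphill (the board drops towards the robot). Over the origin the sloping top is 34 mm above the bench.
- pegs (a point): Point on the board's top midway between two steel pegs, 10 mm thick, 16 mm tall, square to the slope, 66 mm to either side along y, 21 mm downhill of the board's centre. Resting on the pegs, the mandrel touches the board 29 mm uphill of this point.
- rail: Rigid wooden back rail fixed across the board uphill of the mandrel, 190 mm long along its y, 16 mm thick, about 44 mm tall and square to the sloping top. Origin: middle of its downhill face's lower edge, about at the board's top; axes parallel to the board's. How far up the board it stands varies.
- rail_home (a point): Point on the rail body where the mandrel's centre lies when it is fully seated along the rail (25 mm from the rail's face and 25 mm from the board's top).
- mandrel: Hollow steel bangle mandrel, a plain cylinder of 50 mm diameter and 150 mm length, about 0.5 kg, lying across the board and free to roll. Origin: its centre. y is along the cylinder. It starts resting on the pegs, 10 to 30 mm short of the rail.
- chock: Dark wooden wedge chock, 62 x 36 x 36 mm, 0.12 kg, on the bench at either side of the board. Origin: in its underside, 32 mm from the blunt end, 30 mm from the thin edge. x points to the thin edge, y across the width, z up. From x = -32 to -4 mm a full-height block (grip it across y); then its face falls at 45 degrees to the edge, 2 mm high. Friction holds it where it is left; bearing down makes it drag.
- chock_toe (a point): Middle of the chock's thin edge, at its underside.
- bench_block: Bystander: flat steel bench block, 62 x 62 x 30 mm, on the other side of the board from the chock. Origin: centre of its underside.
- flux_jar: Bystander: amber glass jar, 56 mm across, 65 mm tall. Origin: centre of its underside.
- mallet: Bystander: small hammer, 220 mm long, lying on the bench. Origin: underside, about the middle of its length.
Not all that is in view belongs to the job. Of the things that look like the mandrel, the largest one is meant. Several things have the shape of the chock; the one meant has the colours described above.

How it is judged:
By the outcome, as a careful person would: the job done as asked, in the order asked, and still so for the second after the job is handed in, with the robot touching nothing.
It also fails if it takes over 67 s, if anything falls off the work surface, if the arm or the gripper's body presses on something with over 40 N, if the wrist force passes 120 N, or if a joint passes its speed limit or range.

## Working session

There is one attempt and no reset: what is moved stays moved. The work goes in short steps, Python scripts to look and compute and a tool call to move; the robot and the scene stay as the last step left them, time stands still between calls to the robot, and variables do not carry over. Pictures are saved under pics/ and viewed, at most 10 in all, crops included, and the job is handed in when it is done.

Besides the shell and the picture viewer there is one more tool, called after ">>>" as name(argument=value, ...) on one line, values as JSON. servo_tool: Moves the arm, as the interface text tells. Its arguments: {"type":"object","properties":{"commands":{"type":"string"}},"required":["commands"]}

```bash
mkdir -p pics; python3 - <<'E'
from bench import *
import cv2,numpy as np
for n in("top","side"):
    cv2.imwrite(f"pics/{n}0.png",camera(n)); c=calibration(n); print(n,c)
print(get_obs())
E
```

```text
top {'fx': 394.69758363433164, 'fy': 394.69758363433164, 'cx': 320.7469709000765, 'cy': 205.75816862000477, 'R': array([[ 0.00610353, -0.99923592,  0.03860463],
       [-0.99830928, -0.00832038, -0.057527  ],
       [ 0.05780425, -0.03818824, -0.99759728]]), 't': array([-0.03438914,  0.53020144,  0.97200011])}
side {'fx': 411.79043647775416, 'fy': 411.79043647775416, 'cx': 313.9332887050462, 'cy': 205.51624800678778, 'R': array([[ 0.74275524, -0.66950217, -0.00902795],
       [-0.51493833, -0.56255791, -0.64681305],
       [ 0.42796399,  0.48507262, -0.76259516]]), 't': array([-0.3971385 ,  0.31986411,  0.85316135])}
{'time_s': 0.1, 'q': array([ 1.11573632e+00,  1.81478108e-01,  1.60791793e+00,  1.55003558e-05,
        1.35379267e+00, -2.06264706e-01]), 'dq': array([-0.0018417 , -0.0015353 , -0.00154718,  0.00022128,  0.00120421,
       -0.00111843]), 'joint_efforts': array([-1.20319683e-04, -4.45875478e+01, -3.52238560e+01, -3.74088186e-04,
        4.12447873e-03, -3.08349092e-05]), 'eef_pos': array([0.14132057, 0.55684831, 0.23046306]), 'eef_rot': array([-2.66251786e-04,  1.24078681e-01,  9.92272061e-01, -7.52337773e-04]), 'wrist_force': array([ 0.1888729 ,  0.19123066, -0.06321645]), 'torque': array([-0.02324791,  0.05277177,  0.01916292]), 'grasp_force': 0.0, 'opening': 1.0000275149086153}
```

View pics/top0.png

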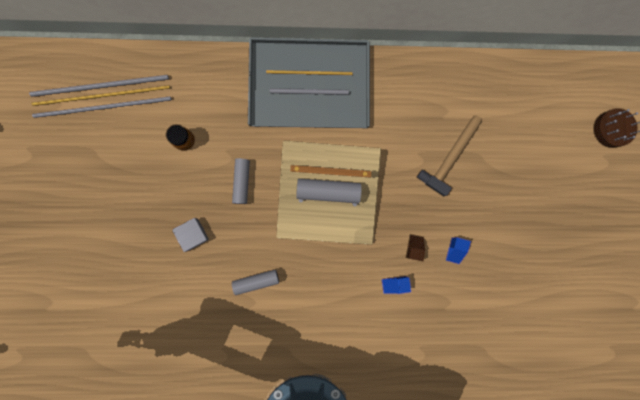

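View pics/side0.png

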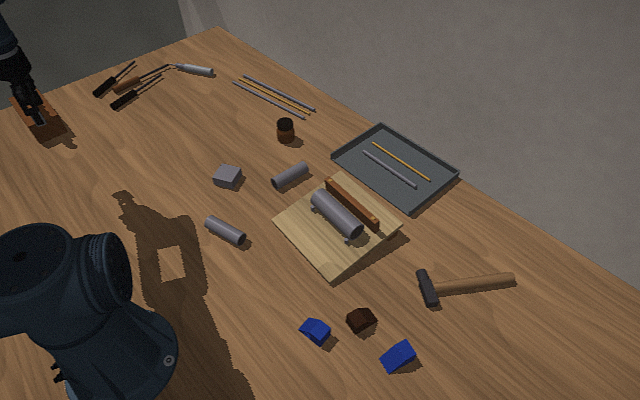

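Top view: the board is at about (330,193), the mandrel on it at (330,191) and the rail at (332,171). The two smaller cylinders at (241,181) and (255,282) are decoys. Chock candidates are the dark brown one at top (416,248) / side (361,320), and the blue ones at top (458,249) and (396,285). Only the brown one matches "dark wooden". I'll confirm with an enlarged crop.

```bash
python3 - <<'E'
import cv2,numpy as np
t=cv2.imread("pics/top0.png");s=cv2.imread("pics/side0.png")
f=lambda im,u,v,w,h,k:cv2.resize(im[v:v+h,u:u+w],None,fx=k,fy=k,interpolation=cv2.INTER_CUBIC)
a=np.hstack([f(t,396,228,40,40,7),f(s,336,295,50,40,7)]); a=a[:, :630]
b=np.hstack([f(t,270,138,120,110,3),f(s,265,165,145,120,3)[:330]])
W=max(a.shape[1],b.shape[1]);p=lambda x:cv2.copyMakeBorder(x,0,0,0,W-x.shape[1],cv2.BORDER_CONSTANT)
a=np.clip(a.astype(float)*2.2,0,255).astype(np.uint8)
o=np.vstack([p(a),p(b)])[:600,:800];cv2.imwrite("pics/crop1.png",o);print(o.shape)
E
```

```text
(600, 795, 3)
```

View pics/crop1.png

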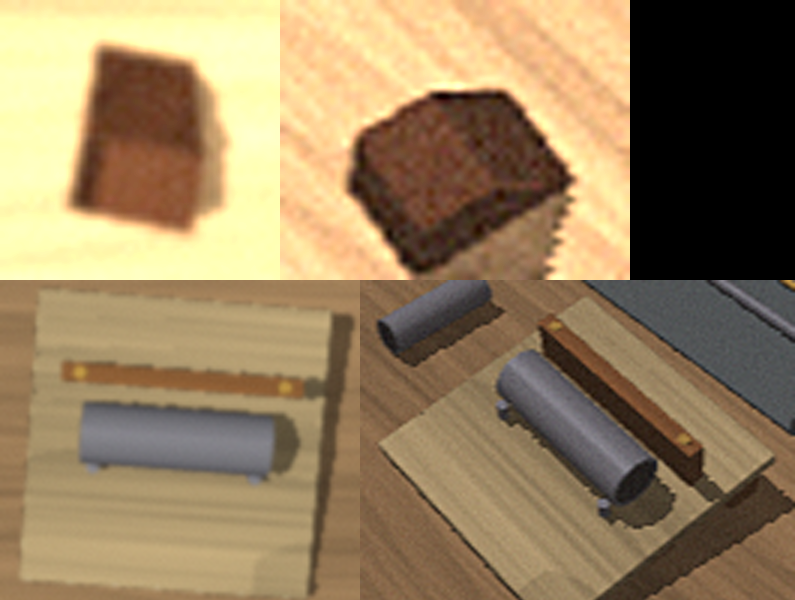

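Confirmed: the crop shows the brown chock, with its block half towards the robot and its slope and thin edge facing +x (uphill). Now the measurements.

```bash
cat > h.py <<'E'
from bench import calibration
import numpy as np, cv2
C={n:calibration(n) for n in("top","side")}
def ray(n,u,v):
    c=C[n];R=np.array(c["R"]);o=-R.T@c["t"];return o,R.T@np.array([(u-c["cx"])/c["fx"],(v-c["cy"])/c["fy"],1])
def onz(n,uv,z):
    o,d=ray(n,*uv);return o+d*(z-o[2])/d[2]
def tri(a,b):
    (o,d),(p,e)=ray("top",*a),ray("side",*b);d=d/np.linalg.norm(d);e=e/np.linalg.norm(e)
    s=np.linalg.lstsq(np.c_[d,-e],p-o,rcond=None)[0];A,B=o+s[0]*d,p+s[1]*e
    return (A+B)/2,np.linalg.norm(A-B)
def proj(n,X):
    c=C[n];x=np.array(c["R"])@X+c["t"];return np.array([c["fx"]*x[0]/x[2]+c["cx"],c["fy"]*x[1]/x[2]+c["cy"]])
E
python3 - <<'E'
from h import *
np.set_printoptions(precision=1,suppress=True)
T=lambda x,y:(396+x/7-.5+.07,228+y/7-.43); S=lambda x,y:(336+(x-280)/7-.43,295+y/7-.43)
B=lambda x,y:(270+x/3-.33,138+(y-280)/3-.33); D=lambda x,y:(265+(x-360)/3-.33,165+(y-280)/3-.33)
for nm,a,b,z in [("toeL",T(98,47),S(505,93),2),("toeR",T(192,65),S(573,180),2),("topBL",T(95,208),S(365,135),36),("topBR",T(190,229),S(412,243),36),("topFL",T(100,137),S(432,95),36),("topFR",T(203,155),S(495,190),36),
 ("bUL",B(38,290),D(588,297),50.7),("bUR",B(331,312),D(773,460),50.7),("bLL",B(20,577),D(381,441),17.3),
 ("railDL",B(62,379),D(541,332),0),("railDR",B(302,397),D(693,460),0)]:
    p,e=tri(a,b);print(nm,p*1e3,e*1e3,onz("top",a,z/1e3)*1e3,onz("side",b,z/1e3)*1e3)
print("bLR",onz("top",B(308,597),.0173)*1e3)
# masks
t=cv2.imread("pics/top0.png");s=cv2.imread("pics/side0.png")
for n,im,r in (("top",t,(396,228,40,40)),("side",s,(336,295,50,40))):
    u,v,w,h=r;c=im[v:v+h,u:u+w];m=((c.max(2)<(75))&(c[...,2]>c[...,0]+5)).astype('u1')
    k=max(cv2.findContours(m,0,2)[0],key=cv2.contourArea);print(n,cv2.contourArea(k),(cv2.approxPolyDP(k,1.5,True)[:,0]+[u,v]).tolist())
E
```

```text
toeL [ 461.2 -260.2   -2.4] 2.584331556423064 [ 460.3 -258.2    2. ] [ 460.4 -262.2    2. ]
toeR [ 455.  -294.9   -1.9] 2.9559537644994918 [ 453.9 -292.8    2. ] [ 454.5 -296.7    2. ]
topBL [ 405.1 -250.1   30.5] 2.877948467793661 [ 404.4 -247.7   36. ] [ 404.2 -252.6   36. ]
topBR [ 395.3 -283.9   24.6] 2.4494424002916633 [ 397.2 -281.3   36. ] [ 390.2 -286.2   36. ]
topFL [ 430.4 -253.3   27.5] 4.2903770023294046 [ 429.2 -249.7   36. ] [ 428.7 -257.1   36. ]
topFR [ 423.1 -288.9   28.2] 1.2236414090041057 [ 423.  -286.2   36. ] [ 420.5 -291.3   36. ]
bUL [689.5  64.   41. ] 5.5013594271985 [685.2  65.1  50.7] [684.8  55.8  50.7]
bUR [ 673.2 -176.1   37.9] 0.07034867780337233 [ 670.5 -173.6   50.7] [ 664.1 -181.2   50.7]
bLL [454.2  78.3  12.9] 3.8494549645277747 [452.7  79.1  17.3] [453.8  74.1  17.3]
railDL [611.9  43.4  65.2] 3.0158389631629663 [620.3  46.9   0. ] [656.1  87.4   0. ]
railDR [ 598.7 -147.    74.8] 3.6922996782273936 [ 607.2 -158.1    0. ] [ 648.8 -114.2    0. ]
bLR [ 437.4 -160.1   17.3]
top 338.5 [[410, 235], [406, 256], [422, 259], [425, 249], [423, 238]]
side 633.5 [[347, 314], [346, 322], [355, 334], [374, 333], [377, 320], [368, 308], [357, 308]]
```

>>> servo_tool(commands="0 0 -0.072 0 0 0 1; 0 0 0 -35 -30 0 1; 0 0 0 -35 -30 0 1; 0 0 0 -35 -30 0 1; 0 0 0 -35 -30 0 1")

```text
time_s: 0.72
eef_pos: [0.2588, 0.4132, 0.231]
eef_rot: [-0.0, 0.088, 0.996, -0.0]
wrist_force: [1.0, -0.1, -0.3]
opening: 1.0
grasp_force: 0.0
```

>>> servo_tool(commands="0 0 0 -35 -30 0 1; 0 0 0 -35 -30 0 1; 0 0 0 -35 -30 0 1; 0 0 0 -35 -30 0 1; 0 0 0 -35 -30 0 1")

```text
time_s: 1.35
eef_pos: [0.4047, 0.2348, 0.2311]
eef_rot: [-0.0, 0.088, 0.996, -0.0]
wrist_force: [0.5, 0.4, -0.0]
opening: 0.997
grasp_force: 0.0
```

>>> servo_tool(commands="0 0 0 -30 -30 0 1; 0 0 0 -6 -46 3 1; 0 0 0 -6 -46 3 1; 0 0 0 -6 -46 3 1; 0 0 0 -6 -46 3 1")

```text
time_s: 1.98
eef_pos: [0.4192, 0.0146, 0.219]
eef_rot: [-0.0, 0.088, 0.996, 0.0]
wrist_force: [0.4, -0.9, 0.3]
opening: 0.999
grasp_force: 0.0
```

>>> servo_tool(commands="0 0 0 -6 -46 3 1; 0 0 0 -6 -46 3 1; 0 0 0 -6 -46 3 1; 0 0 0 -6 -46 3 1; 0 0 0 0 0 0 1")

```text
time_s: 2.6
eef_pos: [0.4104, -0.1718, 0.2069]
eef_rot: [-0.0, 0.09, 0.996, -0.0]
wrist_force: [0.1, 0.3, -0.7]
opening: 0.998
grasp_force: 0.0
```

>>> servo_tool(commands="0 0 0 -9 -48 0 1; 0 0 0 -9.4 -47.6 0 1; 0 0 0 0 0 40 1; 0 0 0 0 0 60 1; 0 0 0 0 0 0 1")

```text
time_s: 3.22
eef_pos: [0.4094, -0.2626, 0.103]
eef_rot: [-0.004, 0.088, 0.996, 0.004]
wrist_force: [-0.0, 0.0, -0.3]
opening: 0.997
grasp_force: 0.0
```

```bash
python3 - <<'E'
from bench import *
import cv2,numpy as np
o=get_obs();print(o["eef_pos"],o["eef_rot"])
t=camera("top");s=camera("side")
f=lambda im,u,v,w,h,k:cv2.resize(im[v:v+h,u:u+w],None,fx=k,fy=k,interpolation=cv2.INTER_CUBIC)
o=np.hstack([f(t,370,200,100,120,4),f(s,310,230,100,120,4)])
cv2.imwrite("pics/c2.png",np.clip(o*1.8,0,255).astype('u1'))
E
```

```text
[ 0.40935274 -0.26263224  0.10303366] [-0.00418305  0.0880178   0.99610262  0.00386449]
```

View pics/c2.png

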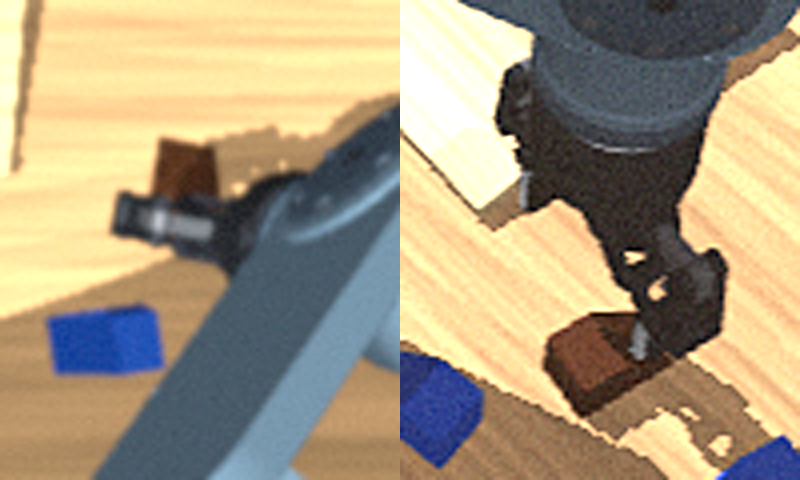

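The view shows the open gripper over the block half of the brown chock: top crop fingers at about (165,215) with the chock at (185,175). Next I apply the residual shift and go down.

>>> servo_tool(commands="0 0 0 -3.3 -6 0 1; 0 0 0 0 0 0 1")

```text
time_s: 3.58
eef_pos: [0.416, -0.2748, 0.1097]
eef_rot: [0.002, 0.088, 0.996, -0.002]
wrist_force: [0.2, -0.8, -0.2]
opening: 0.997
grasp_force: 0.0
```

>>> servo_tool(commands="0 0 0 0 0 40 1; 0 0 0 0 0 35 1; 0 0 0 0 0 15 1; 0 0 0 0 0 0 1; 0 0 0 0 0 0 1")

```text
time_s: 4.2
eef_pos: [0.4154, -0.2742, 0.0187]
eef_rot: [0.001, 0.088, 0.996, -0.001]
wrist_force: [0.1, -0.3, -0.1]
opening: 0.999
grasp_force: 0.0
```

>>> servo_tool(commands="0 0 0 4.7 4.2 6 1; 0 0 0 0 0 8 1; 0 0 0 0 0 0 1; 0 0 0 0 0 0 1; 0 0 0 0 0 0 0.45")

```text
time_s: 4.82
eef_pos: [0.4107, -0.2684, 0.0034]
eef_rot: [0.0, 0.088, 0.996, -0.0]
wrist_force: [-0.1, 0.1, 0.5]
opening: 0.818
grasp_force: 0.0
```

>>> servo_tool(commands="0 0 0 0 0 0 0; 0 0 0 0 0 0 0; 0 0 0 0 0 0 0; 0 0 0 0 0 0 0; 0 0 0 0 0 0 0")

```text
time_s: 5.45
eef_pos: [0.4108, -0.2685, 0.0036]
eef_rot: [0.0, 0.088, 0.996, -0.0]
wrist_force: [0.2, 0.2, 4.0]
opening: 0.415
grasp_force: 60.3
```

```bash
python3 - <<'E'
from bench import *
o=get_obs();print({k:o[k] for k in("eef_pos","eef_rot","wrist_force","torque","opening","grasp_force")})
E
```

```text
{'eef_pos': array([ 0.41082462, -0.26853403,  0.00357373]), 'eef_rot': array([ 2.58041435e-04,  8.82800611e-02,  9.96095631e-01, -2.41707862e-04]), 'wrist_force': array([0.23991232, 0.20199935, 3.96141192]), 'torque': array([ 0.04998998,  0.00868605, -0.05096457]), 'opening': 0.4154653744081917, 'grasp_force': 60.29972791671753}
```

>>> servo_tool(commands="0 0 0 0 0 -10 0; 0 0 0 0 0 -30 0; 0 0 0 0 0 -50 0; 0 0 0 0 0 -50 0; 0 0 0 0 0 0 0")

```text
time_s: 6.08
eef_pos: [0.4126, -0.2703, 0.1478]
eef_rot: [0.003, 0.088, 0.996, -0.003]
wrist_force: [0.3, -0.2, -1.8]
opening: 0.413
grasp_force: 60.0
```

```bash
python3 - <<'E'
from h import *
np.set_printoptions(precision=1,suppress=True)
t=cv2.imread("pics/top0.png");s=cv2.imread("pics/side0.png")
c0=np.array([.5607,-.0507,.034]);y,a=np.radians(-4),np.radians(8)
ex=np.array([np.cos(y)*np.cos(a),np.sin(y)*np.cos(a),np.sin(a)]);ey=np.array([-np.sin(y),np.cos(y),0]);n=np.cross(ex,ey)
def onpl(nm,uv,h):
    o,d=ray(nm,*uv);P=o+d*((c0+n*h-o)@n)/(d@n)-c0;return np.array([P@ex,P@ey])*1e3
for nm,im,(u,v,w,h) in (("top",t,(280,165,100,50)),("side",s,(300,180,75,70))):
    c=im[v:v+h,u:u+w].astype(int);m=((c.max(2)-c.min(2)<22)&(c.max(2)>60)).astype('u1')
    m=cv2.morphologyEx(m,cv2.MORPH_OPEN,np.ones((3,3)))
    k=max(cv2.findContours(m,0,2)[0],key=cv2.contourArea);r=cv2.minAreaRect(k)
    b=cv2.boxPoints(r)+[u,v];print(nm,r,b.tolist())
    M=cv2.moments(k);print(" centroid at h=25(+8 for visible):",onpl(nm,(M["m10"]/M["m00"]+u,M["m01"]/M["m00"]+v),.033), [onpl(nm,p,.025) for p in b])
B=lambda x,y:(270+x/3-.33,138+(y-280)/3-.33); D=lambda x,y:(265+(x-360)/3-.33,165+(y-280)/3-.33)
print("rail top-down edge top:",onpl("top",B(62,379),.044),onpl("top",B(302,397),.044)," side:",onpl("side",D(541,332),.044),onpl("side",D(693,460),.044))
print("rail foot side:",onpl("side",D(693,482),0))
print("pegs top",onpl("top",B(94,467),.016),onpl("top",B(256,478),.016),"side",onpl("side",D(505,408),.016),onpl("side",D(605,505),.016))
E
```

```text
top ((48.78663635253906, 26.304317474365234), (64.64937591552734, 22.809837341308594), 5.29008150100708) [[295.5481185913086, 199.68038177490234], [297.6511459350586, 176.9676971435547], [362.02515411376953, 182.92825317382812], [359.92212677001953, 205.64093780517578]]
 centroid at h=25(+8 for visible): [7.3 3. ] [array([-20.9,  80.7]), array([33.7, 79.8]), array([ 31.8, -75.1]), array([-23.1, -74.9])]
side ((34.44768142700195, 30.645605087280273), (55.392066955566406, 19.22855567932129), 43.72697067260742) [[307.7877616882324, 198.44915771484375], [321.07897567749023, 184.5537986755371], [361.1076011657715, 222.8420524597168], [347.8163871765137, 236.73741149902344]]
 centroid at h=25(+8 for visible): [5.7 2.6] [array([-17. ,  85.4]), array([36.6, 97. ]), array([ 33.3, -62.6]), array([-16.2, -70.4])]
rail top-down edge top: [47.1 97.4] [ 48.3 -90.8]  side: [41.4 83.5] [ 47.1 -98.9]
rail foot side: [ 51.8 -94.1]
pegs top [-21.3  67.8] [-19.9 -63.7] side [-21.3  59.8] [-21.  -69.8]
```

```bash
cat > plan.py <<'E'
from h import *
from bench import get_obs
from scipy.spatial.transform import Rotation as Ro
np.set_printoptions(precision=4,suppress=True)
c0=np.array([.5607,-.0507,.034]);yw,a=np.radians(-4),np.radians(8)
ex=np.array([np.cos(yw)*np.cos(a),np.sin(yw)*np.cos(a),np.sin(a)]);ey=np.array([-np.sin(yw),np.cos(yw),0]);n=np.cross(ex,ey)
Rt=np.c_[-ex,ey,-n]
def state():
    o=get_obs();q=o["eef_rot"];R=Ro.from_quat([q[1],q[2],q[3],q[0]]).as_matrix();p=o["eef_pos"]
    toe=p+R@[-.0483,0,.0036]-c0
    print("t",round(o["time_s"],2),"rotvec to go",Ro.from_matrix(R.T@Rt).as_rotvec(),"toe s,y,h mm",np.array([toe@ex,toe@ey,toe@n])*1e3)
    f=o["wrist_force"];print("F s,y,n",np.array([f@ex,f@ey,f@n]),"grip",o["grasp_force"],o["opening"]);return p,R
def goto(s,y,h):
    p,R=state();T=c0+(s*ex+y*ey+h*n)/1e3-Rt@[-.0483,0,.0036];print("TCP target",T,"shift in final tool axes mm",Rt.T@(T-p)*1e3)
if __name__=="__main__":
    import sys;goto(*map(float,sys.argv[1:]))
E
python3 plan.py -20 0 50
```

```text
t 6.08 rotvec to go [-0.013  -0.1329 -0.1061] toe s,y,h mm [ -68.1184 -234.565   121.2281]
F s,y,n [ 0.0681 -0.1372 -1.8312] grip 59.95256423950195 0.413095383031003
TCP target [ 0.4858 -0.0455  0.0776] shift in final tool axes mm [-46.9428 229.4017  77.5516]
```

>>> servo_tool(commands="-0.003 -0.067 -0.053 0 0 0 0; -0.003 -0.067 -0.053 0 0 0 0; 0 0 0 -9 46 0 0; 0 0 0 -9 46 0 0; 0 0 0 -9 46 15 0")

```text
time_s: 6.7
eef_pos: [0.449, -0.1315, 0.1316]
eef_rot: [0.067, 0.036, 0.997, -0.003]
wrist_force: [0.2, -0.4, -1.4]
opening: 0.419
grasp_force: 60.2
```

>>> servo_tool(commands="0 0 0 -9 46 15 0; 0 0 0 -9 46 15 0; 0 0 0 0 0 20 0; 0 0 0 0 0 0 0; 0 0 0 0 0 0 0")

```text
time_s: 7.32
eef_pos: [0.4796, -0.043, 0.0845]
eef_rot: [0.066, 0.036, 0.997, -0.003]
wrist_force: [0.0, -0.6, -0.7]
opening: 0.411
grasp_force: 60.3
```

```bash
python3 plan.py -20 0 10; python3 - <<'E'
from bench import *
import cv2,numpy as np
t=camera("top");s=camera("side")
f=lambda im,u,v,w,h,k:cv2.resize(im[v:v+h,u:u+w],None,fx=k,fy=k,interpolation=cv2.INTER_CUBIC)
o=np.hstack([f(t,270,140,110,120,3.6),f(s,260,150,110,120,3.6)])
cv2.imwrite("pics/c3.png",np.clip(o*1.5,0,255).astype('u1'))
E
```

```text
t 7.33 rotvec to go [-0.0011 -0.0064 -0.0014] toe s,y,h mm [-25.3688   1.987   57.4729]
F s,y,n [-0.0047 -0.6151 -0.6655] grip 60.34090876579285 0.4105908973792201
TCP target [ 0.4913 -0.0458  0.038 ] shift in final tool axes mm [-5.3446 -2.0593 47.7841]
```

View pics/c3.png

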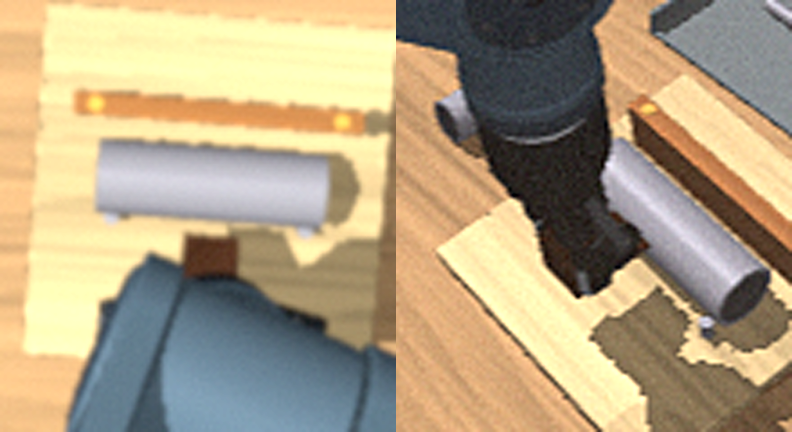

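The top view has the chock's toe at crop (211,237), centred on the mandrel (97..329, middle 213) and parallel to it. The chock is firmly held, so I go down short of the mandrel.

>>> servo_tool(commands="0 -0.006 -0.001 -3 -1.5 0 0; 0 0 0 0 0 20 0; 0 0 0 0 0 20 0; 0 0 0 0 0 0 0; 0 0 0 0 0 0 0")

```text
time_s: 8.05
eef_pos: [0.4888, -0.0452, 0.0462]
eef_rot: [0.07, 0.035, 0.997, -0.003]
wrist_force: [0.1, 0.8, -1.2]
opening: 0.408
grasp_force: 60.3
```

```bash
python3 plan.py -20 0.5 3; python3 - <<'E'
from plan import *
print(proj("top",c0-.0254*ex+.002*ey+.0575*n+.001*n))
E
```

```text
t 8.05 rotvec to go [-0.0015  0.0014 -0.0001] toe s,y,h mm [-21.3644   0.4632  18.5529]
F s,y,n [-0.134   0.8114 -1.2228] grip 60.33178925514221 0.408031488364384
TCP target [ 0.4923 -0.0454  0.031 ] shift in final tool axes mm [-1.3693  0.0284 15.4864]
[328.7568 205.2274]
```

>>> servo_tool(commands="0 0 0 0 0 8 0; 0 0 0 0 0 5 0; 0 0 0 0 0 0 0; 0 0 0 0 0 0 0")

```text
time_s: 8.55
eef_pos: [0.4902, -0.0449, 0.0325]
eef_rot: [0.07, 0.035, 0.997, -0.003]
wrist_force: [1.1, -0.4, -1.1]
opening: 0.411
grasp_force: 60.3
```

>>> servo_tool(commands="0 0 0 0 0 1 0; 0 0 0 0 0 1 0; 0 0 0 0 0 0 0")

```text
time_s: 8.93
eef_pos: [0.4904, -0.045, 0.0305]
eef_rot: [0.07, 0.035, 0.997, -0.003]
wrist_force: [-0.2, 0.3, -1.3]
opening: 0.41
grasp_force: 60.3
```

>>> servo_tool(commands="0 0 0 0 0 1 0; 0 0 0 0 0 0 0")

```text
time_s: 9.18
eef_pos: [0.4906, -0.045, 0.0295]
eef_rot: [0.07, 0.035, 0.997, -0.003]
wrist_force: [0.2, 0.6, -0.8]
opening: 0.412
grasp_force: 60.3
```

```bash
python3 plan.py -20 0.5 0
```

```text
t 9.18 rotvec to go [-0.0012  0.0003  0.0003] toe s,y,h mm [-21.9788   0.8302   1.7705]
F s,y,n [-0.0006  0.576  -0.796 ] grip 60.33227205276489 0.41211628930819205
TCP target [ 0.4928 -0.0454  0.0281] shift in final tool axes mm [-1.98   -0.3218  1.7539]
```

>>> servo_tool(commands="0 0 0 0 0 0.7 0; 0 0 0 0 0 0 0")

```text
time_s: 9.43
eef_pos: [0.4907, -0.045, 0.0289]
eef_rot: [0.07, 0.035, 0.997, -0.003]
wrist_force: [0.1, -0.0, -1.5]
opening: 0.412
grasp_force: 60.3
```

>>> servo_tool(commands="0 0 0 0 0 0.5 0; 0 0 0 0 0 0 0")

```text
time_s: 9.68
eef_pos: [0.4908, -0.045, 0.0284]
eef_rot: [0.07, 0.035, 0.997, -0.003]
wrist_force: [-0.1, -0.1, -0.7]
opening: 0.416
grasp_force: 60.3
```

>>> servo_tool(commands="0 0 0 0 0 0.4 0; 0 0 0 0 0 0 0")

```text
time_s: 9.93
eef_pos: [0.4908, -0.045, 0.028]
eef_rot: [0.07, 0.035, 0.997, -0.003]
wrist_force: [-0.1, 0.4, -1.4]
opening: 0.417
grasp_force: 60.3
```

>>> servo_tool(commands="0 0 0 0 0 0.5 0; 0 0 0 0 0 0 0")

```text
time_s: 10.18
eef_pos: [0.4909, -0.045, 0.0279]
eef_rot: [0.07, 0.035, 0.997, -0.003]
wrist_force: [-3.6, 0.4, 4.4]
opening: 0.412
grasp_force: 61.3
```

>>> servo_tool(commands="0 0 0 0 0 0.5 0; 0 0 0 0 0 0 0")

```text
time_s: 10.42
eef_pos: [0.4909, -0.045, 0.0279]
eef_rot: [0.07, 0.035, 0.997, -0.003]
wrist_force: [-6.9, 0.8, 12.6]
opening: 0.417
grasp_force: 62.3
```

>>> servo_tool(commands="0 0 0 0 0 0.5 0; 0 0 0 0 0 0 0")

```text
time_s: 10.68
eef_pos: [0.4909, -0.045, 0.0278]
eef_rot: [0.07, 0.035, 0.997, -0.003]
wrist_force: [-11.5, 1.0, 20.0]
opening: 0.411
grasp_force: 63.4
```

>>> servo_tool(commands="0 0 0 0 0 -1.3 0; 0 0 0 0 0 0 0")

```text
time_s: 10.92
eef_pos: [0.491, -0.045, 0.0279]
eef_rot: [0.07, 0.035, 0.997, -0.003]
wrist_force: [-1.1, -0.9, 2.8]
opening: 0.413
grasp_force: 60.7
```

```bash
python3 plan.py -8 0.5 0
```

```text
t 10.93 rotvec to go [-0.0013  0.0009  0.0003] toe s,y,h mm [-21.7863   0.7849   0.1236]
F s,y,n [-0.6143 -1.0053  2.9069] grip 60.69799304008484 0.41252131346859905
TCP target [ 0.5046 -0.0463  0.0297] shift in final tool axes mm [-13.7894  -0.277    0.0815]
```

>>> servo_tool(commands="0 0 0 0 0 -0.2 0; 0 0 0 -3 0 0 0; 0 0 0 -3 0 0 0; 0 0 0 -3 0 0 0; 0 0 0 0 0 0 0")

```text
time_s: 11.55
eef_pos: [0.5002, -0.0457, 0.0292]
eef_rot: [0.07, 0.035, 0.997, -0.003]
wrist_force: [0.2, 0.8, -0.6]
opening: 0.412
grasp_force: 60.3
```

```bash
python3 plan.py -8 0.5 0
```

```text
t 11.55 rotvec to go [-0.0013  0.0009  0.0003] toe s,y,h mm [-12.5103   0.7628   0.1695]
F s,y,n [ 0.0186  0.8335 -0.6524] grip 60.27494430541992 0.41223207129681244
TCP target [ 0.5046 -0.0463  0.0297] shift in final tool axes mm [-4.5136 -0.2532  0.1245]
```

>>> servo_tool(commands="0 0 0 -2 0 0 0; 0 0 0 -2 0 0 0; 0 0 0 -1 0 0 0; 0 0 0 0 0 0 0")

```text
time_s: 12.05
eef_pos: [0.5048, -0.046, 0.0299]
eef_rot: [0.07, 0.035, 0.997, -0.003]
wrist_force: [0.6, 0.2, -2.0]
opening: 0.414
grasp_force: 60.3
```

>>> servo_tool(commands="0 0 0 -1 0 0 0; 0 0 0 -1 0 0 0; 0 0 0 0 0 0 0")

```text
time_s: 12.42
eef_pos: [0.5066, -0.0461, 0.0302]
eef_rot: [0.07, 0.035, 0.997, -0.003]
wrist_force: [-0.8, 1.2, -1.1]
opening: 0.408
grasp_force: 60.2
```

>>> servo_tool(commands="0 0 0 -1 0 0 0; 0 0 0 -1 0 0 0; 0 0 0 0 0 0 0")

```text
time_s: 12.8
eef_pos: [0.5087, -0.0462, 0.0305]
eef_rot: [0.07, 0.035, 0.997, -0.003]
wrist_force: [-1.0, 0.5, -2.0]
opening: 0.412
grasp_force: 60.2
```

>>> servo_tool(commands="0 0 0 -1 0 0 0; 0 0 0 -1 0 0 0; 0 0 0 0 0 0 0")

```text
time_s: 13.18
eef_pos: [0.5109, -0.0464, 0.0308]
eef_rot: [0.07, 0.035, 0.997, -0.003]
wrist_force: [-0.1, 0.1, -1.3]
opening: 0.41
grasp_force: 60.2
```

```bash
python3 plan.py 9.6 0.5 0; python3 - <<'E'
from bench import *
import cv2,numpy as np
t=camera("top");s=camera("side")
f=lambda im,u,v,w,h,k:cv2.resize(im[v:v+h,u:u+w],None,fx=k,fy=k,interpolation=cv2.INTER_CUBIC)
o=np.hstack([f(t,280,150,100,80,4),f(s,290,160,100,80,4)])
cv2.imwrite("pics/c4.png",np.clip(o*1.5,0,255).astype('u1'))
E
```

```text
t 13.18 rotvec to go [-0.0013  0.0009  0.0002] toe s,y,h mm [-1.6402  0.7892  0.253 ]
F s,y,n [-0.2644  0.1376 -1.2555] grip 60.19919157028198 0.4102280261354919
TCP target [ 0.522  -0.0475  0.0322] shift in final tool axes mm [-11.2435  -0.2822   0.2084]
```

View pics/c4.png

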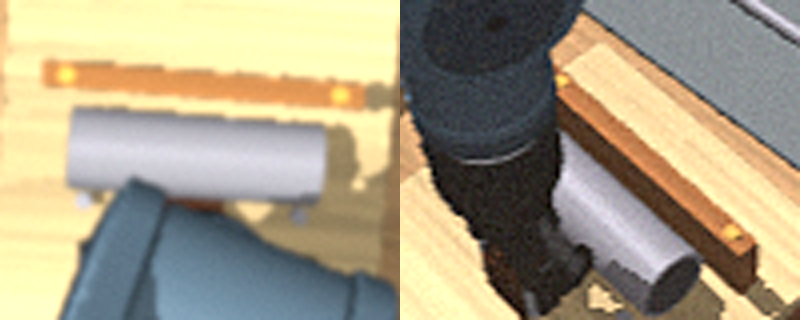

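The mandrel has left the pegs (gap visible at (82,200) and (298,213)) and is rolling ahead of the chock. I carry on.

>>> servo_tool(commands="0 0 0 -1 0 0.1 0; 0 0 0 -1 0 0 0; 0 0 0 -1 0 0 0; 0 0 0 0 0 0 0")

```text
time_s: 13.78
eef_pos: [0.5139, -0.0467, 0.0312]
eef_rot: [0.07, 0.035, 0.997, -0.003]
wrist_force: [-0.1, -0.7, -2.1]
opening: 0.414
grasp_force: 60.2
```

>>> servo_tool(commands="0 0 0 -1 0 0 0; 0 0 0 -1 0 0 0; 0 0 0 -1 0 0 0; 0 0 0 0 0 0 0")

```text
time_s: 14.28
eef_pos: [0.5168, -0.0468, 0.0316]
eef_rot: [0.07, 0.035, 0.997, -0.003]
wrist_force: [-0.6, 0.3, -1.1]
opening: 0.411
grasp_force: 60.3
```

>>> servo_tool(commands="0 0 0 -0.6 0 0 0; 0 0 0 0 0 0 0")

```text
time_s: 14.52
eef_pos: [0.5172, -0.0468, 0.0316]
eef_rot: [0.07, 0.035, 0.997, -0.003]
wrist_force: [-1.5, -0.0, -0.0]
opening: 0.416
grasp_force: 60.4
```

>>> servo_tool(commands="0 0 0 -0.6 0 0 0; 0 0 0 0 0 0 0")

```text
time_s: 14.78
eef_pos: [0.5178, -0.0469, 0.0317]
eef_rot: [0.07, 0.035, 0.997, -0.003]
wrist_force: [-1.8, -0.7, -0.7]
opening: 0.412
grasp_force: 60.3
```

```bash
python3 plan.py 9.6 0.5 0
```

```text
t 14.78 rotvec to go [-0.0012  0.0007  0.0002] toe s,y,h mm [5.3728 0.7965 0.1498]
F s,y,n [-1.8079 -0.8126 -0.5008] grip 60.30448794364929 0.4118388295781994
TCP target [ 0.522  -0.0475  0.0322] shift in final tool axes mm [-4.2296 -0.2928  0.1171]
```

>>> servo_tool(commands="0 0 0 -0.6 0 0 0; 0 0 0 -0.6 0 0 0; 0 0 0 0 0 0 0")

```text
time_s: 15.15
eef_pos: [0.5191, -0.047, 0.0319]
eef_rot: [0.07, 0.035, 0.997, -0.003]
wrist_force: [-1.1, 0.8, -0.4]
opening: 0.412
grasp_force: 60.3
```

>>> servo_tool(commands="0 0 0 -0.5 0 0 0; 0 0 0 0 0 0 0")

```text
time_s: 15.4
eef_pos: [0.5195, -0.047, 0.0319]
eef_rot: [0.07, 0.035, 0.997, -0.003]
wrist_force: [-2.1, -0.6, -0.4]
opening: 0.412
grasp_force: 60.3
```

>>> servo_tool(commands="0 0 0 -0.5 0 0 0; 0 0 0 0 0 0 0")

```text
time_s: 15.65
eef_pos: [0.52, -0.0471, 0.032]
eef_rot: [0.07, 0.035, 0.997, -0.003]
wrist_force: [-1.5, 0.0, -1.4]
opening: 0.41
grasp_force: 60.3
```

>>> servo_tool(commands="0 0 0 -0.4 0 0 0; 0 0 0 0 0 0 0")

```text
time_s: 15.9
eef_pos: [0.5204, -0.0471, 0.032]
eef_rot: [0.07, 0.035, 0.997, -0.003]
wrist_force: [-2.5, 0.1, -0.8]
opening: 0.411
grasp_force: 60.3
```

>>> servo_tool(commands="0 0 0 -0.4 0 0 0; 0 0 0 0 0 0 0")

```text
time_s: 16.15
eef_pos: [0.5205, -0.0471, 0.0321]
eef_rot: [0.07, 0.035, 0.997, -0.003]
wrist_force: [-4.4, -0.6, 1.1]
opening: 0.41
grasp_force: 60.6
```

>>> servo_tool(commands="0 0 0 -0.4 0 0 0; 0 0 0 0 0 0 0")

```text
time_s: 16.4
eef_pos: [0.5205, -0.047, 0.0321]
eef_rot: [0.069, 0.035, 0.997, -0.003]
wrist_force: [-6.3, 0.2, 2.9]
opening: 0.413
grasp_force: 61.0
```

>>> servo_tool(commands="0 0 0 0 0 -0.25 0; 0 0 0 0 0 0 0")

```text
time_s: 16.65
eef_pos: [0.5205, -0.047, 0.0321]
eef_rot: [0.069, 0.035, 0.997, -0.003]
wrist_force: [-5.2, -0.1, 1.3]
opening: 0.414
grasp_force: 60.3
```

```bash
python3 plan.py 9.6 0.5 0; python3 - <<'E'
from bench import *
import cv2,numpy as np
t=camera("top");s=camera("side")
f=lambda im,u,v,w,h,k:cv2.resize(im[v:v+h,u:u+w],None,fx=k,fy=k,interpolation=cv2.INTER_CUBIC)
o=np.hstack([f(t,280,150,100,80,4),f(s,290,160,100,80,4)])
cv2.imwrite("pics/c5.png",np.clip(o*1.5,0,255).astype('u1'))
E
```

```text
t 16.65 rotvec to go [-0.0011 -0.0007  0.0003] toe s,y,h mm [8.103  0.8552 0.1322]
F s,y,n [-4.9132 -0.461   2.0265] grip 60.34248232841492 0.41439710535721347
TCP target [ 0.522  -0.0475  0.0322] shift in final tool axes mm [-1.4946 -0.3435  0.1645]
```

View pics/c5.png

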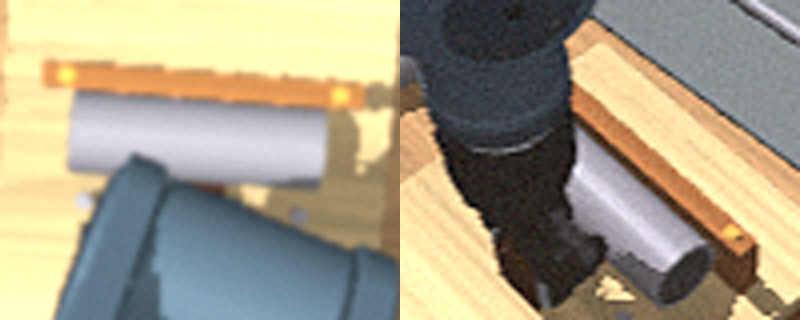

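The mandrel now touches the rail along its length (top crop, rail edge at rows 88–103), clear of the pegs. Next I ease off the board and press up to about 10 N.

>>> servo_tool(commands="0 0 0 0 0 -0.2 0; 0 0 0 -0.2 0 0 0; 0 0 0 0 0 0 0")

```text
time_s: 17.12
eef_pos: [0.5206, -0.047, 0.0322]
eef_rot: [0.069, 0.035, 0.997, -0.003]
wrist_force: [-4.3, -0.8, -2.0]
opening: 0.413
grasp_force: 60.2
```

>>> servo_tool(commands="0 0 0 -0.25 0 -0.05 0; 0 0 0 0 0 0 0")

```text
time_s: 17.38
eef_pos: [0.5206, -0.047, 0.0322]
eef_rot: [0.069, 0.035, 0.997, -0.003]
wrist_force: [-5.6, -1.2, -1.5]
opening: 0.41
grasp_force: 60.3
```

>>> servo_tool(commands="0 0 0 -0.3 0 -0.1 0; 0 0 0 0 0 0 0")

```text
time_s: 17.62
eef_pos: [0.5206, -0.047, 0.0322]
eef_rot: [0.069, 0.035, 0.997, -0.003]
wrist_force: [-7.1, -1.8, -0.8]
opening: 0.415
grasp_force: 60.3
```

>>> servo_tool(commands="0 0 0 -0.25 0 -0.1 0; 0 0 0 0 0 0 0")

```text
time_s: 17.88
eef_pos: [0.5206, -0.047, 0.0323]
eef_rot: [0.068, 0.035, 0.997, -0.003]
wrist_force: [-7.9, -2.0, -1.3]
opening: 0.412
grasp_force: 60.3
```

```bash
python3 plan.py 9.6 0.5 0
```

```text
t 17.88 rotvec to go [-0.0009 -0.0026  0.0004] toe s,y,h mm [8.1544 0.8939 0.156 ]
F s,y,n [-7.8671 -2.5815 -0.2215] grip 60.335063338279724 0.41195376963362457
TCP target [ 0.522  -0.0475  0.0322] shift in final tool axes mm [-1.4361 -0.3784  0.2806]
```

>>> servo_tool(commands="0 0 0 0 0.1 -0.15 0; 0 0 0 0 0 0 0")

```text
time_s: 18.12
eef_pos: [0.5206, -0.047, 0.0323]
eef_rot: [0.068, 0.035, 0.997, -0.003]
wrist_force: [-6.9, -2.3, -2.4]
opening: 0.412
grasp_force: 60.2
```

>>> servo_tool(commands="0 0 0 -0.1 0.1 -0.1 0; 0 0 0 0 0 0 0")

```text
time_s: 18.38
eef_pos: [0.5206, -0.047, 0.0323]
eef_rot: [0.068, 0.035, 0.997, -0.003]
wrist_force: [-6.8, -2.4, -3.7]
opening: 0.411
grasp_force: 60.2
```

```bash
python3 plan.py 9.6 0.5 0
```

```text
t 18.38 rotvec to go [-0.0011 -0.0027  0.0003] toe s,y,h mm [8.1725 0.9306 0.2103]
F s,y,n [-7.0917 -2.9115 -2.745 ] grip 60.22222280502319 0.41120692009733584
TCP target [ 0.522  -0.0475  0.0322] shift in final tool axes mm [-1.4176 -0.4215  0.3409]
```

>>> servo_tool(commands="0 0 0 -0.25 0.05 -0.05 0; 0 0 0 0 0 0 0; 0 0 0 0 0 0 0")

```text
time_s: 18.75
eef_pos: [0.5206, -0.047, 0.0324]
eef_rot: [0.068, 0.035, 0.997, -0.003]
wrist_force: [-8.0, -2.4, -1.8]
opening: 0.414
grasp_force: 60.3
```

```bash
python3 plan.py 9.6 0.5 0
```

```text
t 18.75 rotvec to go [-0.0012 -0.0032  0.0003] toe s,y,h mm [8.2015 0.9378 0.2205]
F s,y,n [-8.0256 -2.9764 -0.7279] grip 60.30231714248657 0.4139114647757102
TCP target [ 0.522  -0.0475  0.0322] shift in final tool axes mm [-1.3868 -0.4292  0.3743]
```

>>> servo_tool(commands="0 0 0 -0.25 0.05 -0.07 0; 0 0 0 0 0 0 0; 0 0 0 0 0 0 0")

```text
time_s: 19.12
eef_pos: [0.5206, -0.047, 0.0323]
eef_rot: [0.068, 0.035, 0.997, -0.003]
wrist_force: [-7.7, -3.8, -3.0]
opening: 0.415
grasp_force: 60.4
```

```bash
python3 plan.py 9.6 0.5 0
```

```text
t 19.12 rotvec to go [-0.0012 -0.0037  0.0003] toe s,y,h mm [8.1709 0.9486 0.1856]
F s,y,n [-7.7945 -4.2962 -1.9021] grip 60.35412847995758 0.4149572026588063
TCP target [ 0.522  -0.0475  0.0322] shift in final tool axes mm [-1.4155 -0.4402  0.3646]
```

>>> servo_tool(commands="0 0 0 -0.15 -0.4 0 0; 0 0 0 0 0 0 0; 0 0 0 0 0 0 0")

```text
time_s: 19.5
eef_pos: [0.5206, -0.047, 0.0323]
eef_rot: [0.068, 0.035, 0.997, -0.003]
wrist_force: [-7.8, -2.0, -1.8]
opening: 0.409
grasp_force: 60.5
```

```bash
python3 plan.py 9.6 0.5 0
```

```text
t 19.5 rotvec to go [-0.0007 -0.004   0.0004] toe s,y,h mm [8.1948 0.928  0.1762]
F s,y,n [-7.8095 -2.5065 -0.6785] grip 60.494738817214966 0.40941095718625503
TCP target [ 0.522  -0.0475  0.0322] shift in final tool axes mm [-1.3905 -0.4102  0.3679]
```

>>> servo_tool(commands="0 0 0 -0.4 -0.3 -0.1 0; 0 0 0 0 0 0 0; 0 0 0 0 0 0 0")

```text
time_s: 19.88
eef_pos: [0.5206, -0.047, 0.0324]
eef_rot: [0.067, 0.035, 0.997, -0.003]
wrist_force: [-9.3, -0.7, -0.9]
opening: 0.413
grasp_force: 60.6
```

```bash
python3 plan.py 9.6 0.5 0
```

```text
t 19.88 rotvec to go [-0.0003 -0.0048  0.0005] toe s,y,h mm [8.1961 0.8965 0.1501]
F s,y,n [-9.2541 -1.3691  0.3964] grip 60.55345952510834 0.4127577466722353
TCP target [ 0.522  -0.0475  0.0322] shift in final tool axes mm [-1.3862 -0.3715  0.3799]
```

>>> servo_tool(commands="0 0 0 -0.1 0 -0.25 0; 0 0 0 0 0 0 0; 0 0 0 0 0 0 0")

```text
time_s: 20.25
eef_pos: [0.5206, -0.047, 0.0324]
eef_rot: [0.067, 0.035, 0.997, -0.002]
wrist_force: [-8.5, -1.0, -2.4]
opening: 0.417
grasp_force: 60.2
```

```bash
python3 plan.py 9.6 0.5 0
```

```text
t 20.25 rotvec to go [-0.0002 -0.0049  0.0006] toe s,y,h mm [8.2161 0.9441 0.2191]
F s,y,n [-8.7012 -1.5444 -1.1896] grip 60.19698679447174 0.4167590290016401
TCP target [ 0.522  -0.0475  0.0322] shift in final tool axes mm [-1.3658 -0.4179  0.4544]
```

>>> servo_tool(commands="0 0 0 -0.3 0 -0.17 0; 0 0 0 0 0 0 0; 0 0 0 0 0 0 0")

```text
time_s: 20.62
eef_pos: [0.5206, -0.047, 0.0325]
eef_rot: [0.067, 0.035, 0.997, -0.002]
wrist_force: [-8.4, -1.0, -3.8]
opening: 0.407
grasp_force: 60.2
```

```bash
python3 plan.py 9.6 0.5 0
```

```text
t 20.62 rotvec to go [-0.0002 -0.0054  0.0006] toe s,y,h mm [8.2183 0.9401 0.2262]
F s,y,n [-8.7332 -1.5996 -2.6105] grip 60.204548835754395 0.4072419796980607
TCP target [ 0.522  -0.0475  0.0322] shift in final tool axes mm [-1.3614 -0.412   0.489 ]
```

>>> servo_tool(commands="0 0 0 -0.3 0 -0.05 0; 0 0 0 0 0 0 0; 0 0 0 0 0 0 0")

```text
time_s: 21.0
eef_pos: [0.5206, -0.047, 0.0325]
eef_rot: [0.067, 0.035, 0.997, -0.002]
wrist_force: [-9.1, -1.6, -3.2]
opening: 0.409
grasp_force: 60.3
```

```bash
python3 plan.py 9.6 0.5 0
```

```text
t 21.0 rotvec to go [-0.0002 -0.006   0.0007] toe s,y,h mm [8.239  0.924  0.2162]
F s,y,n [-9.3063 -2.1971 -1.9203] grip 60.28284788131714 0.40938513178768454
TCP target [ 0.522  -0.0475  0.0322] shift in final tool axes mm [-1.3384 -0.393   0.5083]
```

>>> servo_tool(commands="0 0 0 0 0 0 0.5; 0 0 0 0 0 0 0.5; 0 0 0 0 0 0 0.65; 0 0 0 0 0 0 0.65; 0 0 0 0 0 0 0.65")

```text
time_s: 21.62
eef_pos: [0.5239, -0.0478, 0.0344]
eef_rot: [0.07, 0.035, 0.997, -0.003]
wrist_force: [0.3, 0.9, 0.5]
opening: 0.645
grasp_force: 0.0
```

```bash
python3 plan.py 9.6 0.5 0
```

```text
t 21.62 rotvec to go [-0.0013  0.0009  0.0003] toe s,y,h mm [11.7718  0.3796  1.9332]
F s,y,n [0.3305 0.8884 0.4448] grip 0.0 0.644655637540836
TCP target [ 0.522  -0.0475  0.0322] shift in final tool axes mm [2.1685 0.1285 1.8883]
```

Fingers are free. I retreat along the tool axis, first a touch downhill, then up and back.

>>> servo_tool(commands="0 0 0 0 0 -15 0.65; 0 0 0 0 0 -30 0.65; 0 0 0 0 0 -40 0.65; 0 0 0 30 0 -40 0.65; 0 0 0 50 -30 -10 0.65")

```text
time_s: 22.25
eef_pos: [0.4254, -0.071, 0.1608]
eef_rot: [0.073, 0.033, 0.997, -0.005]
wrist_force: [-0.4, -2.7, 0.8]
opening: 0.648
grasp_force: 0.0
```

>>> servo_tool(commands="0 0 0 20 -55 0 0.65; 0 0 0 10 -58 0 0.65; 0 0 0 0 -60 0 0.65; 0 0 0 0 -60 0 0.65; 0 0 0 0 0 0 0.65")

```text
time_s: 22.88
eef_pos: [0.3774, -0.3054, 0.1543]
eef_rot: [0.071, 0.037, 0.997, -0.005]
wrist_force: [1.5, -0.1, 0.3]
opening: 0.65
grasp_force: 0.0
```

```bash
python3 - <<'E'
from bench import *
import cv2,numpy as np
o=get_obs();print(o["eef_pos"],o["time_s"])
t=camera("top");s=camera("side");cv2.imwrite("pics/tf.png",t)
f=lambda im,u,v,w,h,k:cv2.resize(im[v:v+h,u:u+w],None,fx=k,fy=k,interpolation=cv2.INTER_CUBIC)
o=np.hstack([f(t,280,140,100,110,4),f(s,280,160,100,110,4)])
cv2.imwrite("pics/c6.png",np.clip(o*1.5,0,255).astype('u1'))
E
```

```text
[ 0.37738777 -0.30544843  0.15430699] 22.875
```

View pics/c6.png

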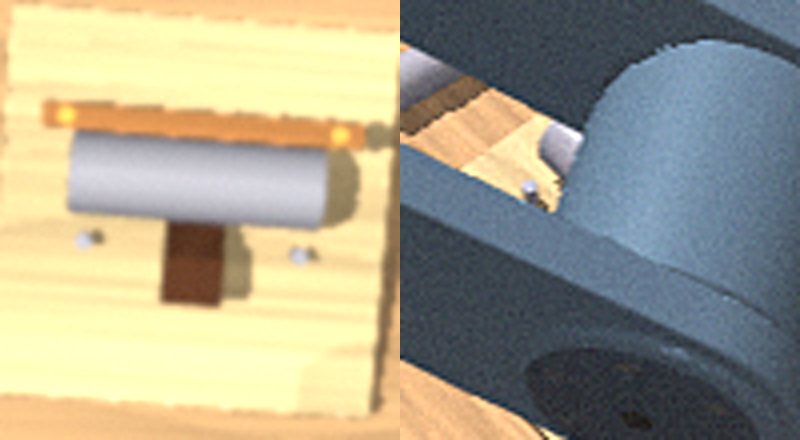

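The final view shows the mandrel flush along the rail at both ends, with the chock centred under its low side (crop column 193, mandrel middle 198). The gripper is well clear.

>>> servo_tool(commands="0 0 0 0 0 0 0.65; 0 0 0 0 0 0 0.65; 0 0 0 0 0 0 0.65; 0 0 0 0 0 0 0.65")

```text
time_s: 23.48
eef_pos: [0.3781, -0.3006, 0.153]
eef_rot: [0.07, 0.034, 0.997, -0.003]
wrist_force: [-0.6, 0.2, -1.1]
opening: 0.648
grasp_force: 0.0
```

```bash
python3 -c "
from bench import *
print(hand_in())"
```

```text
the job is handed in; nothing more can be done
None
```

I handed the job in at about 23.5 s: the mandrel is seated along the rail and held by the chock alone with the gripper clear, the last push read about 9.3 N at the wrist (force on the mandrel only inferred), and while first finding the board the chock briefly bore down on it with about 20 N before I eased off.

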